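# Lock the cassette display with its rod

## Robot

A 7-joint arm with a two-finger parallel gripper is mounted at the origin on the work surface. World frame = base frame: x ahead of the robot, y to its left, z up, the work surface at z = 0. Lengths are in m, angles in rad, forces in N, time in s.
With the tool pointing down it reaches from about 0.4 to 0.85 m from the base axis. Payload 10.4 kg.
Tool frame: the origin (TCP) lies at the very end of the fingers, on their centre line; the grasp point (between the pads) lies 19 mm behind it; x points along the fingers, z is the direction in which the jaws open and shut, and the axes are right-handed (so a half turn about x gives the same grasp; the last joint's range is limited). The gripper opens to 85 mm and grips with 20 to 120 N. Pads are 22 mm wide; open, the fingers measure 114 mm over their backs; the gripper's body (76 mm by 85 mm) begins 54 mm behind the grasp point. The pads swing forward as they close: fully open they stand 13 mm farther back than shut.
Start: joints at [1.114, 0.332, -0.065, 1.46, 0.022, 1.35, -0.088], TCP at [0.263, -0.567, 0.208] pointing down, gripper open.
Joint ranges: [-2.6, 2.6], [-0.5, 2.12], [-1.47, 1.34], [0.16, 2.42], [-1.27, 4.41], [0.06, 2.06], [-2.6, 2.6]. Speed limits (rad/s): [2.22, 2.22, 2.79, 2.79, 3.14, 3.14, 3.14].

## Interface

Orientations are given as a unit quaternion [x, y, z, w].
In Python, from workcell import readout, camera, manip gives the robot as it stands.
- The arm moves only by the shell command python3 -m inch 'ROWS' [FORCE]. ROWS is JSON, a list of rows, each a list of 3 entries, a list of its own where there are three numbers: the turn, a rotation vector about the tool's x, y, z in degrees, then the shift along the tool's x, y, z in mm, then the closure, from 0 (fully open) to 1 (shut). In form: [[[wx, wy, wz], [dx, dy, dz], hand], ...]. A call has 1 to 10 rows; each row is the pose to reach, as a shift and turn from the pose measured when the call began, along the tool's axes at that moment; what a row does not reach only later rows make up. A row lasts 1/8 s, in which the tool goes at most 62.5 mm and 10.7 degrees, less where a joint would pass 70% of its speed; a pose out of reach is approached as far as the arm can. A call with a gripper value outside its range is refused whole. The fingers move at their own pace and stop on an object; FORCE is the grip in N (left out, the last holds). Time passes only in rows, so rows that repeat a pose let the fingers close. It gives the time, the measured TCP pose, the force and the opening at its end, in the units of the state.
- readout.get_obs(): the state, without advancing time (a new reading comes with each control period).
- camera(name): name is "scene" or "side" or "wrist"; returns a dict with "pixels" (420x560x3 uint8, red, green, blue), "range_z" (420x560 float32, m along the optical axis (not along the pixel's ray), 0 where there is no reading), "intrinsics" (3x3 intrinsics, pixels), "extrinsics" (4x4, takes a point from world to camera coordinates); the wrist camera has in their place "T_tool_cam" (4x4, takes a point from camera to tool coordinates, whose origin is the TCP and whose axes are the tool frame's). Camera axes: x right, y down, z forward; pixel columns grow to the right and rows downward; lengths in m; the calibration is good to about 2 mm. The wrist camera is an equidistant fisheye: a pixel r from the principal point sees the ray r / f radians off the axis. A picture is of the moment at which its call begins: read the wrist's pose just before it.
- manip.hand_in(): hands the job in, once; it reports no verdict.
The state is a dict: "clock": time; "joint_pos": joint angles; "joint_velocities": joint speeds; "tau": joint torques, N m; "position": TCP position; "ee_rot": TCP orientation; "ft_force": force on the tool from outside, world axes, zero at the start; "torque": the same for the moment, N m; "grip_width": opening from 0.0 (shut) to 1.0 (fully open).
Only numpy, scipy, OpenCV 4.12 (cv2) and the standard library are available. Lean on these libraries where they do the work, as an engineer would, in place of code of your own. Each camera call takes 0.05 s, during which the arm holds its last target.

## Task

Lock the cassette display on the counter: slide the two cassette trays so that the holes in their yellow tabs line up with the holes in the three dark brackets, then push the steel rod by its red knob through all the holes until it is fully home, with the knob against the first bracket. Let go, and do not disturb the disc case, the mug or the brush.

Things in the scene. Friction and masses are not known exactly. Their poses are not given: they have to be found in the camera images.
- stand: Fixed display base, grey slab 12 mm thick. Origin on the counter right below the rod's axis at the middle bracket. Local z up; y = rod axis and push direction; x = the trays' slide direction, away from the robot. Three dark brackets stand at local x = 0, y = -55, 0, +136 mm; holes along y, 50 mm above the counter. Slab: x -50 to 150, y -19 to 153 mm (x -28 to 28 for y down to -82).
- bracket1 (a point): Centre of the hole of a dark upright bracket (the first, nearest the knob, carries the rod at the start), 50 mm above the counter, at stand y = -55 mm. Hole 14 mm in diameter along the stand's y; bracket 36 mm along x, 10 mm thick along y, top 75 mm above the counter.
- bracket2 (a point): Centre of the hole of a dark upright bracket (the middle one, carries the rod at the start), 50 mm above the counter, at stand y = 0 mm. Hole 14 mm in diameter along the stand's y; bracket 36 mm along x, 10 mm thick along y, top 75 mm above the counter.
- bracket3 (a point): Centre of the hole of a dark upright bracket (the last, beyond the trays), 50 mm above the counter, at stand y = 136 mm. Hole 17 mm in diameter along the stand's y; bracket 36 mm along x, 10 mm thick along y, top 75 mm above the counter.
- tray_a (a joint): Slide of the cassette tray nearer the knob, in m: 0 = its tab's hole is in line with the brackets' holes, positive = too far along stand +x (from the robot), negative = too near the robot. Range -0.06 to 0.06, no stop at 0; about 1.5 N of friction, stays where left. Tray 52 mm wide; its cassettes (tops 85 mm above the counter) lie 31 to 153 mm behind the tab's centre.
- tray_b (a joint): The same for the other tray, farther from the knob. It may start on either side of 0, or nearly in line.
- tray_a_tab (a point): Centre of the top edge of tray A's yellow tab, 108 mm above the counter, at stand y = 40 mm. Tab: upright plate 36 mm along stand x, 10 mm thick along stand y, 33 mm higher than the brackets; can be pinched across its thickness from above or pushed at its edges. Its hole (17 mm, along y) is 58 mm below this point.
- tray_b_tab (a point): The same for tray B, at stand y = 96 mm.
- rod: Loose steel rod, 12 mm in diameter, about 0.2 kg, lying along stand y in the first two brackets. Origin on its axis at the knob's inner face; own y points to the tip, 206 mm away; last 12 mm taper to 5.6 mm. Red knob: disc 34 mm in diameter, 14 mm long. Home: knob's inner face on the first bracket, origin at stand y = -60 mm. Starts 115 to 135 mm short of that.
- rod_tip (a point): Tip of the rod, on its axis. Home at stand y = 146 mm, 5 mm beyond the last bracket's far face.
- rod_knob (a point): Centre of the knob's outer face, the face to push, about 49 mm above the counter.
- disc_case: Bystander: flat disc case, 142 x 125 x 10 mm, lying on the counter behind the rod's first brackets. Origin at the centre of its underside.
- mug: Bystander: white mug, 80 mm wide, 90 mm high, beyond the last bracket. Origin at the centre of its underside.
- brush: Bystander: flat dusting brush with a wooden handle, about 200 mm long or less, lying on the counter between robot and display. Origin on its underside.
Not all that is in view belongs to the job. There is more than one size of the rod; the one meant has the size given above.

How it is judged:
By the outcome, as a careful person would: the job done as asked, in the order asked, and still so for the second after the job is handed in, with the robot touching nothing.
It also fails if it takes over 58 s, if anything falls off the work surface, if the arm or the gripper's body presses on something with over 40 N, if the wrist force passes 120 N, or if a joint passes its speed limit or range.

## Working session

There is one attempt and no reset: what is moved stays moved. The work goes in short steps, Python scripts to look and compute and a shell command to move; the robot and the scene stay as the last step left them, time stands still between calls to the robot, and variables do not carry over. Pictures are saved under pics/ and viewed, and the job is handed in when it is done.

```bash
ls; mkdir -p pics
python3 - <<'E'
from workcell import readout,camera
import cv2,numpy as np
o=readout.get_obs();print({k:np.round(v,3).tolist() for k,v in o.items()})
for n in ["scene","side","wrist"]:
    c=camera(n);cv2.imwrite(f"pics/{n}0.png",c["pixels"][:,:,::-1])
    print(n,np.round(c["intrinsics"],1).tolist(),np.round(c.get("extrinsics",c.get("T_tool_cam")),3).tolist())
    np.savez(f"{n}0.npz",**c)
E
```

```text
pics
{'clock': 0.0, 'joint_pos': [1.114, 0.333, -0.065, 1.461, 0.022, 1.35, -0.088], 'joint_velocities': [-0.001, 0.0, 0.001, -0.0, -0.0, -0.0, 0.001], 'tau': [0.001, -62.544, 0.05, -39.161, 0.016, 0.01, 0.0], 'position': [0.263, -0.567, 0.207], 'ee_rot': [0.381, 0.596, -0.38, 0.595], 'ft_force': [0.162, 0.604, -0.233], 'torque': [0.002, 0.005, -0.021], 'grip_width': 1.0}
scene [[539.9, 0.0, 275.6], [0.0, 539.9, 204.0], [0.0, 0.0, 1.0]] [[0.671, 0.741, 0.01, -0.309], [0.505, -0.448, -0.738, -0.195], [-0.542, 0.5, -0.675, 1.512], [0.0, 0.0, 0.0, 1.0]]
side [[416.4, 0.0, 287.7], [0.0, 416.4, 205.3], [0.0, 0.0, 1.0]] [[-0.875, -0.484, -0.004, 0.38], [-0.34, 0.62, -0.707, 0.239], [0.345, -0.617, -0.707, 0.815], [0.0, 0.0, 0.0, 1.0]]
wrist [[325.2, 0.0, 269.0], [0.0, 325.2, 206.4], [0.0, 0.0, 1.0]] [[-0.0, -0.281, 0.96, -0.167], [0.001, -0.96, -0.281, 0.072], [1.0, 0.001, 0.0, 0.0], [0.0, 0.0, 0.0, 1.0]]
```

View pics/scene0.png

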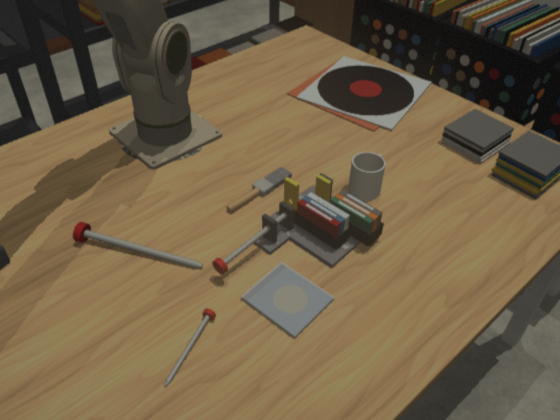

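View pics/side0.png

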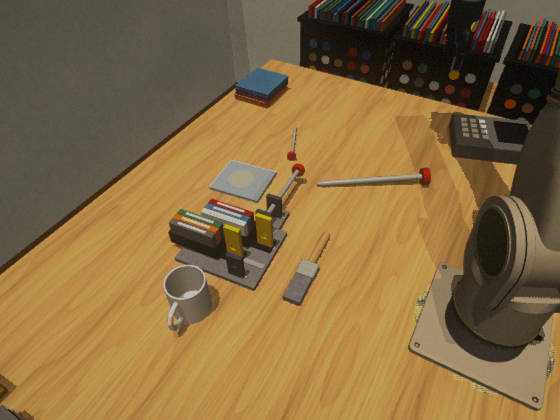

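View pics/wrist0.png

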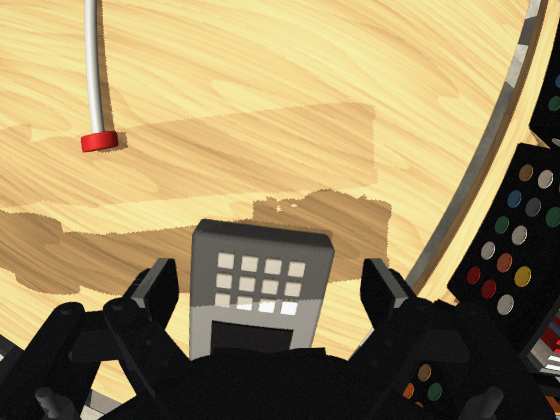

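The scene view shows the rod in its brackets, knob at (220,265). The yellow tabs are at (291,190) for A and (324,185) for B, and the mug is at (367,175). In the side view the tabs are at (264,228) and (233,240), the middle bracket at (275,205) and the third at (236,265). Next I'll measure them.

```bash
cat > h.py <<'E'
import numpy as np,cv2
from workcell import readout,camera
def world(c):
    K=c["intrinsics"];E=np.linalg.inv(c["extrinsics"]);z=c["range_z"]
    v,u=np.mgrid[:z.shape[0],:z.shape[1]]
    P=np.stack([(u-K[0,2])/K[0,0]*z,(v-K[1,2])/K[1,1]*z,z],-1)
    W=P@E[:3,:3].T+E[:3,3]; W[z<=0]=np.nan; return W
def comps(m,mn=15):
    n,l,s,ce=cv2.connectedComponentsWithStats(m.astype(np.uint8),connectivity=8)
    return [(l==i,s[i],ce[i]) for i in range(1,n) if s[i,4]>=mn]
def masks(c):
    hsv=cv2.cvtColor(c["pixels"],cv2.COLOR_RGB2HSV).astype(int);h,s,v=hsv[...,0],hsv[...,1],hsv[...,2]
    return {"yellow":(h>22)&(h<34)&(s>170)&(v>70),"red":((h<6)|(h>174))&(s>150)&(v>70)}
E
python3 - <<'E'
from h import *
for n in ["scene","side"]:
    c=dict(np.load(f"{n}0.npz"));W=world(c)
    for col,m in masks(c).items():
        for mm,s,ce in comps(m):
            P=W[mm];P=P[~np.isnan(P[:,0])]
            if len(P)and 0<np.median(P[:,0])<1.2: print(n,col,s.tolist(),np.round(np.median(P,0),4),np.round(np.percentile(P,3,axis=0),3),np.round(np.percentile(P,97,axis=0),3))
    # points at heights .055-.2 in dark
    hsv=cv2.cvtColor(c["pixels"],cv2.COLOR_RGB2HSV)
    m=(hsv[...,2]<75)&(W[...,2]>.015)&(W[...,2]<.08)&(W[...,0]>.35)&(W[...,0]<.9)&(abs(W[...,1])<.5)
    for mm,s,ce in comps(m):
        P=W[mm];print(n,"dark",s.tolist(),np.round(np.median(P,0),3),np.round(np.percentile(P,3,axis=0),3),np.round(np.percentile(P,97,axis=0),3))
for n in ["scene","side"]:
    im=cv2.imread(f"pics/{n}0.png")
    im=im[150:290,200:400] if n=="scene" else im[150:290,160:340]
    cv2.imwrite(f"pics/{n}0z.png",cv2.resize(im,None,fx=4,fy=4,interpolation=cv2.INTER_CUBIC))
E
```

```text
scene red [350, 80, 32, 17, 415] [0.2154 0.5995 0.0104] [0.173 0.556 0.007] [0.258 0.643 0.014]
scene red [299, 200, 7, 7, 30] [0.5219 0.02   0.0843] [0.514 0.014 0.082] [0.531 0.027 0.086]
scene red [330, 219, 10, 7, 37] [0.6117 0.0288 0.0845] [0.604 0.021 0.083] [0.621 0.036 0.087]
scene red [73, 222, 15, 17, 130] [ 0.2284 -0.3706  0.0413] [ 0.215 -0.383  0.028] [ 0.24  -0.352  0.047]
scene red [215, 258, 12, 12, 69] [ 0.5235 -0.2066  0.0569] [ 0.508 -0.213  0.049] [ 0.532 -0.201  0.061]
scene red [204, 309, 11, 8, 46] [ 0.5819 -0.2827  0.0236] [ 0.572 -0.289  0.019] [ 0.589 -0.277  0.026]
scene dark [262, 202, 121, 48, 2420] [0.592 0.019 0.05 ] [ 0.492 -0.065  0.019] [0.667 0.115 0.077]
scene dark [214, 263, 11, 10, 39] [ 0.52  -0.213  0.045] [ 0.51  -0.215  0.037] [ 0.533 -0.211  0.053]
side yellow [413, 2, 21, 27, 72] [ 0.4887 -1.2021  0.1115] [ 0.482 -1.349  0.106] [ 0.497 -1.072  0.115]
side yellow [431, 5, 19, 29, 55] [ 0.4195 -1.1927  0.1094] [ 0.413 -1.355  0.106] [ 0.426 -1.064  0.113]
side yellow [471, 22, 5, 8, 19] [ 0.2933 -1.1887  0.1159] [ 0.265 -1.221  0.108] [ 0.298
[... 1028 characters left out ...]
024]
side red [294, 164, 10, 8, 40] [ 0.5123 -0.2034  0.0556] [ 0.503 -0.211  0.047] [ 0.527 -0.197  0.059]
side red [422, 168, 9, 14, 82] [ 0.2182 -0.3512  0.0398] [ 0.208 -0.37   0.025] [ 0.232 -0.343  0.045]
side red [209, 199, 44, 18, 118] [0.5566 0.0295 0.0835] [0.514 0.017 0.081] [0.618 0.036 0.086]
side dark [235, 85, 36, 17, 206] [ 0.829 -0.48   0.038] [ 0.776 -0.494  0.023] [ 0.896 -0.476  0.049]
side dark [256, 195, 26, 23, 244] [ 0.496 -0.054  0.057] [ 0.483 -0.062  0.018] [ 0.519 -0.     0.075]
side dark [241, 215, 35, 38, 408] [0.505 0.043 0.032] [0.456 0.019 0.015] [0.514 0.064 0.076]
side dark [169, 224, 77, 53, 1418] [0.559 0.127 0.049] [0.47  0.087 0.018] [0.654 0.138 0.078]
```

View pics/scene0z.png

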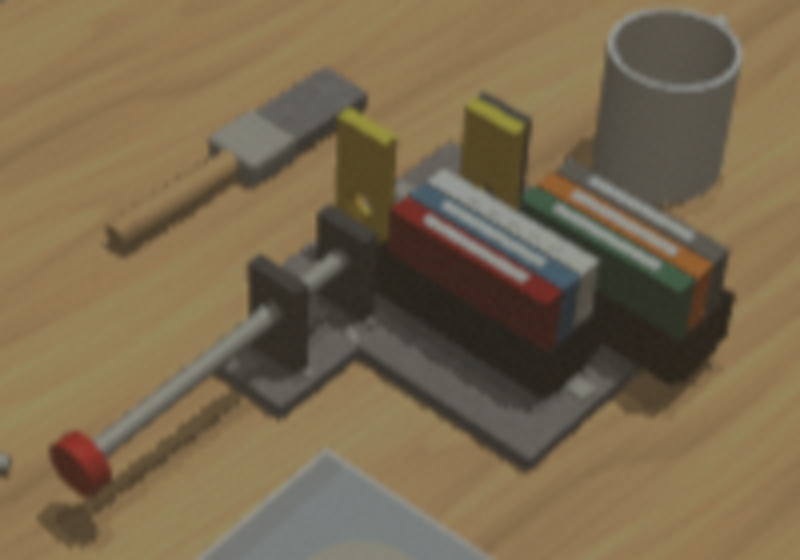

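View pics/side0z.png

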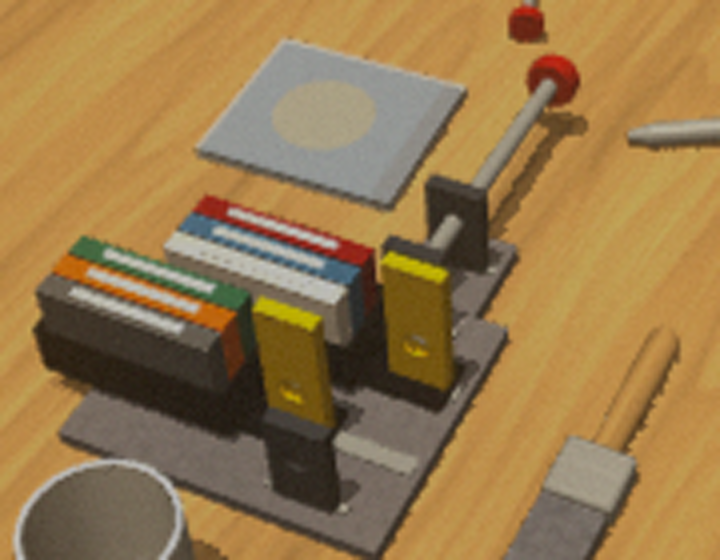

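Run:
```python
from h import *
for n in ["scene","side"]:
    c=dict(np.load(f"{n}0.npz"));W=world(c)
    for nm,lo,hi in [("tabs",.096,.114),("br",.066,.08)]:
        box=(W[...,0]>.42)&(W[...,0]<.56)&(W[...,1]>-.12)&(W[...,1]<.2)
        hsv=cv2.cvtColor(c["pixels"],cv2.COLOR_RGB2HSV).astype(int)
        m=box&(W[...,2]>lo)&(W[...,2]<hi)
        m&= (hsv[...,0]>18)&(hsv[...,0]<36)&(hsv[...,1]>120) if nm=="tabs" else (hsv[...,2]<90)&(hsv[...,1]<110)
        for mm,s,ce in comps(m,8):
            P=W[mm];print(n,nm,s.tolist(),np.round(np.median(P,0),3),np.round(np.percentile(P,4,axis=0),3),np.round(np.percentile(P,96,axis=0),3))
    # table plane check
    b=(W[...,0]>.35)&(W[...,0]<.4)&(abs(W[...,1])<.1);print("table z",np.nanmedian(W[b][:,2]))
```

```text
scene tabs [316, 175, 15, 13, 107] [0.516 0.089 0.105] [0.499 0.086 0.097] [0.533 0.098 0.11 ]
scene tabs [284, 177, 15, 14, 103] [0.477 0.03  0.106] [0.458 0.026 0.097] [0.492 0.038 0.11 ]
scene br [351, 169, 14, 12, 59] [0.531 0.197 0.074] [0.508 0.193 0.067] [0.546 0.199 0.079]
scene br [321, 174, 9, 6, 11] [0.485 0.134 0.075] [0.472 0.13  0.071] [0.497 0.136 0.077]
scene br [279, 202, 15, 12, 86] [ 0.502 -0.007  0.073] [ 0.483 -0.011  0.068] [0.517 0.    0.077]
scene br [262, 214, 15, 13, 95] [ 0.505 -0.062  0.073] [ 0.488 -0.066  0.067] [ 0.523 -0.055  0.077]
table z 0.002300585403413158
side tabs [255, 213, 17, 11, 114] [0.473 0.038 0.105] [0.457 0.03  0.097] [0.491 0.041 0.108]
side tabs [223, 224, 18, 12, 121] [0.513 0.097 0.105] [0.498 0.089 0.097] [0.531 0.101 0.108]
side br [267, 194, 15, 8, 68] [ 0.502 -0.056  0.073] [ 0.487 -0.063  0.067] [ 0.518 -0.052  0.076]
side br [256, 209, 16, 7, 48] [ 0.497 -0.004  0.073] [ 0.482 -0.01   0.071] [0.514 0.001 0.075]
side br [244, 219, 7, 11, 31] [0.511 0.044 0.073] [0.51  0.03  0.066] [0.513 0.057 0.08 ]
side br [220, 224, 3, 8, 13] [0.554 0.08  0.074] [0.554 0.076 0.068] [0.556 0.087 0.079]
side br [208, 235, 8, 8, 35] [0.552 0.118 0.073] [0.55  0.108 0.066] [0.56  0.121 0.079]
side br [225, 252, 18, 11, 108] [0.487 0.134 0.073] [0.47  0.127 0.067] [0.505 0.138 0.075]
table z 0.00037676127841484996
```

Both views agree. Bracket tops are at (0.504,-0.059), (0.500,-0.0045) and (0.487,0.1325), so the stand yaw is about 5°. Tab A is near (0.475,0.034), about -20 mm off, and tab B near (0.515,0.094), about +25 mm off. Next I'll work out the move to a viewpoint above the tabs.

```bash
cat >> h.py <<'E'
from scipy.spatial.transform import Rotation as R
O=np.array([.4995,-.0045,0]);yw=np.deg2rad(5.2)
X=np.array([np.cos(yw),np.sin(yw),0]);Y=np.array([-np.sin(yw),np.cos(yw),0])
def st(p): d=np.asarray(p)-O; return np.array([d@X,d@Y,d[2]])
def wo(s): return O+s[0]*X+s[1]*Y+np.array([0,0,s[2]])
def pose():
    o=readout.get_obs(); return o,np.array(o["position"]),R.from_quat(o["ee_rot"])
def plan(target_stand,zsign=None):
    o,p,r=pose(); A=r.as_matrix()
    if zsign is None: zsign=np.sign(A[:,2]@Y)
    xd=np.array([0,0,-1.]);zd=zsign*Y;yd=np.cross(zd,xd)
    T=R.from_matrix(np.stack([xd,yd,zd],1))
    print("pos",np.round(p,4),"stand",np.round(st(p)*1e3,1),"F",np.round(o["ft_force"],1),"w",round(o["grip_width"],3),"t",o["clock"])
    print("turn deg",np.round((r.inv()*T).as_rotvec(degrees=True),1),"shift mm",np.round(r.inv().apply(wo(target_stand)-p)*1e3,1))
    print("tool axes: +x",np.round(A[:,0],3),"+y",np.round(A[:,1],3),"+z",np.round(A[:,2],3))
E
python3 -c "
from h import *
plan([-.01,.06,.23]);plan([-.01,.06,.23],1);plan([-.01,.06,.23],-1)"
```

```text
pos [ 0.2626 -0.5668  0.2076] stand [-286.9 -538.6  207.6] F [-0.2 -0.5 -0.4] w 1.0 t 0.15
turn deg [19.7 -0.1  0. ] shift mm [ -21.9  462.1 -470.6]
tool axes: +x [-0.     0.001 -1.   ] +y [ 0.907  0.42  -0.   ] +z [ 0.42  -0.907 -0.001]
pos [ 0.2626 -0.5668  0.2076] stand [-286.9 -538.6  207.6] F [-0.2 -0.5 -0.4] w 1.0 t 0.15
turn deg [-1.603e+02 -0.000e+00 -1.000e-01] shift mm [ -21.9  462.1 -470.6]
tool axes: +x [-0.     0.001 -1.   ] +y [ 0.907  0.42  -0.   ] +z [ 0.42  -0.907 -0.001]
pos [ 0.2626 -0.5668  0.2076] stand [-286.9 -538.6  207.6] F [-0.2 -0.5 -0.4] w 1.0 t 0.15
turn deg [19.7 -0.1  0. ] shift mm [ -21.9  462.1 -470.6]
tool axes: +x [-0.     0.001 -1.   ] +y [ 0.907  0.42  -0.   ] +z [ 0.42  -0.907 -0.001]
```

```bash
python3 -m inch '[[[0,0,0],[-15,0,0],0],[[4,0,0],[-25,40,-40],0],[[8,0,0],[-30,90,-90],0],[[12,0,0],[-30,140,-140],0.2],[[16,0,0],[-30,190,-190],0.4],[[19.7,0,0],[-30,240,-240],0.55],[[19.7,0,0],[-30,290,-290],0.55],[[19.7,0,0],[-30,340,-340],0.55],[[19.7,0,0],[-30,390,-390],0.55],[[19.7,0,0],[-30,430,-430],0.55]]' 20
python3 -m inch '[[[0,0,0],[0,15,-20],0.55],[[0,0,0],[5,32,-40],0.55],[[0,0,0],[5,32,-40],0.55],[[0,0,0],[5,32,-40],0.55]]'
python3 - <<'E'
from h import *
plan([-.02,.04,.085])
c=camera("wrist");cv2.imwrite("pics/w1.png",c["pixels"][:,:,::-1]);np.savez("w1.npz",**c)
E
```

```text
clock: 1.4
position: [0.4549, -0.0426, 0.2394]
ee_rot: [0.477, 0.522, -0.477, 0.522]
ft_force: [1.1, -0.8, 0.1]
grip_width: 0.451
clock: 1.9
position: [0.483, -0.0006, 0.2349]
ee_rot: [0.477, 0.521, -0.477, 0.522]
ft_force: [0.3, -0.9, -1.1]
grip_width: 0.452
pos [ 0.483  -0.0006  0.2349] stand [-16.    5.4 234.9] F [ 0.3 -0.9 -1.1] w 0.452 t 1.9
turn deg [-0.1  0.  -0.1] shift mm [149.9  -4.2 -34.7]
tool axes: +x [ 0.001 -0.    -1.   ] +y [0.996 0.089 0.001] +z [ 0.089 -0.996  0.001]
```

View pics/w1.png

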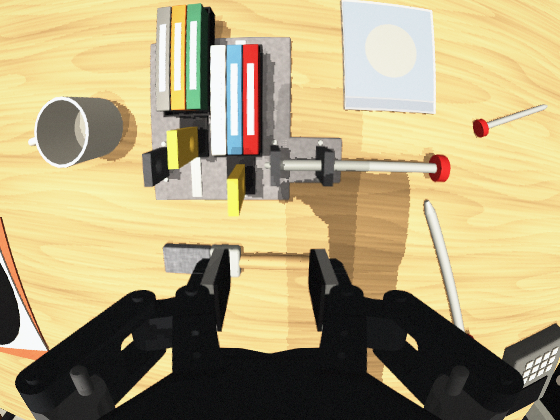

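The wrist view shows tab A at (237,190), tab B at (183,148), bracket 3 at (152,168), bracket 2 at (278,163), bracket 1 at (325,165) and the knob at (440,167). I'll measure in this view too.

```bash
cat >> h.py <<'E'
def wworld(c,p,r):
    K=c["intrinsics"];z=c["range_z"];v,u=np.mgrid[:z.shape[0],:z.shape[1]]
    a=(u-K[0,2])/K[0,0];b=(v-K[1,2])/K[1,1];t=np.hypot(a,b)+1e-9
    s=np.tan(t)/t
    P=np.stack([a*s*z,b*s*z,z],-1);P[z<=0]=np.nan
    T=c["T_tool_cam"];P=P@T[:3,:3].T+T[:3,3]
    return r.apply(P.reshape(-1,3)).reshape(P.shape)+p
def look(name):
    o,p,r=pose();c=camera("wrist");cv2.imwrite(f"pics/{name}.png",c["pixels"][:,:,::-1])
    W=wworld(c,p,r);report(c,W,"wrist");return c,W
def report(c,W,n):
    S=(W-O)@np.stack([X,Y,[0,0,1]],1)*1e3
    hsv=cv2.cvtColor(c["pixels"],cv2.COLOR_RGB2HSV).astype(int)
    ye=(hsv[...,0]>18)&(hsv[...,0]<36)&(hsv[...,1]>120);dk=(hsv[...,2]<100)&(hsv[...,1]<110)
    re=masks(c)["red"]
    for nm,q,y,h,m in [("b1",0,-55,75,dk),("b2",0,0,75,dk),("b3",0,136,75,dk),("A",0,40,108,ye),("B",0,96,108,ye)]:
        k=m&(abs(S[...,1]-y)<14)&(abs(S[...,2]-h)<3.5)&(abs(S[...,0])<80)
        if k.sum()<6: print(n,nm,"few");continue
        P=S[k];lo,hi=np.percentile(P[:,0],[2,98]);print(n,nm,k.sum(),"x mid %.1f width %.1f"%((lo+hi)/2,hi-lo),"y mid %.1f [%.1f %.1f]"%(np.mean(np.percentile(P[:,1],[3,97])),*np.percentile(P[:,1],[3,97])),"z %.1f"%np.median(P[:,2]))
    k=re&(abs(S[...,0])<30)&(S[...,1]<-60)&(S[...,1]>-240)&(S[...,2]>25)
    if k.sum()>5: P=S[k];print(n,"knob",k.sum(),np.round(np.percentile(P,3,axis=0),1),np.round(np.percentile(P,97,axis=0),1))
E
python3 - <<'E'
from h import *
for n in ["scene","side"]:
    c=dict(np.load(n+"0.npz"));report(c,world(c),n)
c=dict(np.load("w1.npz"));o,p,r=pose();report(c,wworld(c,p,r),"wrist")
E
```

```text
scene b1 64 x mid -0.7 width 35.6 y mid -56.2 [-61.6 -50.7] z 73.9
scene b2 57 x mid -0.1 width 33.5 y mid -1.2 [-6.8 4.5] z 74.4
scene b3 19 x mid 1.4 width 34.4 y mid 137.5 [134.3 140.7] z 74.8
scene A 65 x mid -21.5 width 34.6 y mid 38.9 [32.1 45.8] z 107.4
scene B 61 x mid 24.7 width 35.0 y mid 94.5 [88.4 100.6] z 107.3
scene knob 69 [  -9.3 -209.8   49.4] [  14.4 -197.8   60.6]
side b1 48 x mid -1.5 width 32.8 y mid -52.9 [-58.4 -47.4] z 73.5
side b2 48 x mid -0.4 width 33.9 y mid 0.8 [-4.2 5.8] z 73.5
side b3 72 x mid 0.4 width 35.4 y mid 137.2 [131.8 142.5] z 73.2
side A 63 x mid -21.8 width 34.7 y mid 41.3 [35.7 46.9] z 106.5
side B 71 x mid 24.6 width 34.8 y mid 97.2 [91.9 102.5] z 106.4
side knob 42 [ -15.  -206.9   45.4] [  10.1 -193.2   59.2]
wrist b1 345 x mid 0.9 width 35.1 y mid -55.5 [-60.3 -50.7] z 75.6
wrist b2 128 x mid 1.0 width 34.5 y mid -1.6 [-6.2 2.9] z 75.8
wrist b3 59 x mid 1.8 width 34.6 y mid 130.4 [129.5 131.3] z 74.4
wrist A 405 x mid -20.7 width 35.1 y mid 38.6 [33.8 43.3] z 108.7
wrist B 430 x mid 25.1 width 34.7 y mid 94.5 [89.6 99.3] z 108.6
wrist knob 404 [ -13.5 -208.    35.7] [  15.1 -195.    61. ]
```

Three cameras agree within 2 mm: A is -21.8 mm and B +24.1 mm relative to the bracket line. I'll pinch A from above first.

```bash
python3 -m inch '[[[0,0,0],[0,-3,-18],0.58],[[0,0,0],[0,-5,-34],0.58],[[0,0,0],[30,-5,-34],0.58],[[0,0,0],[70,-5,-34],0.58],[[0,0,0],[110,-5,-34],0.58],[[0,0,0],[140,-5,-34],0.58],[[0,0,0],[147,-5,-34],0.58],[[0,0,0],[147,-5,-34],0.58]]' 20
python3 -m inch '[[[0,0,0],[0,0,0],0.7],[[0,0,0],[0,0,0],0.85],[[0,0,0],[0,0,0],1],[[0,0,0],[0,0,0],1],[[0,0,0],[0,0,0],1],[[0,0,0],[0,0,0],1]]' 20
python3 - <<'E'
from h import *
plan([0,.04,.085]); look("w2")
E
```

```text
clock: 2.95
position: [0.4754, 0.0331, 0.0885]
ee_rot: [0.478, 0.521, -0.477, 0.522]
ft_force: [0.2, -0.2, -0.1]
grip_width: 0.42
clock: 3.7
position: [0.4754, 0.0331, 0.0885]
ee_rot: [0.478, 0.521, -0.477, 0.522]
ft_force: [0.3, -1.1, 0.5]
grip_width: -0.0
pos [0.4754 0.0331 0.0885] stand [-20.6  39.6  88.5] F [ 0.3 -1.1  0.5] w -0.0 t 3.7
turn deg [-0.1  0.  -0.1] shift mm [ 3.5 20.6 -0.4]
tool axes: +x [ 0.002 -0.    -1.   ] +y [0.996 0.089 0.002] +z [ 0.089 -0.996  0.   ]
wrist b1 927 x mid 0.8 width 34.7 y mid -55.2 [-60.1 -50.3] z 75.6
wrist b2 1052 x mid 1.0 width 34.7 y mid -0.3 [-5.1 4.4] z 75.8
wrist b3 386 x mid 1.4 width 34.9 y mid 134.5 [129.7 139.3] z 75.2
wrist A 462 x mid -7.6 width 9.9 y mid 39.5 [34.7 44.4] z 108.7
wrist B 1645 x mid 25.3 width 34.7 y mid 95.0 [90.0 99.9] z 108.7
wrist knob 786 [ -14.1 -207.    33.7] [  15.4 -194.3   60.4]
```

View pics/w2.png

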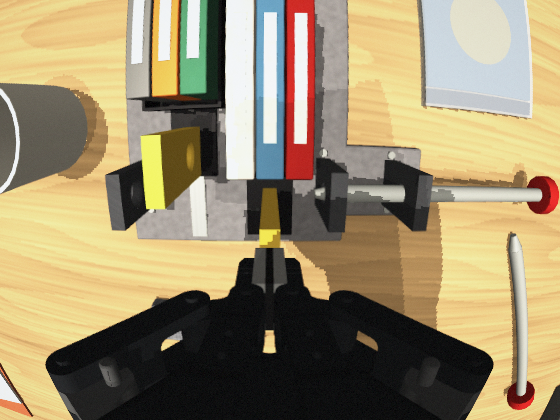

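Run:
```python
import cv2
from workcell import camera
im=cv2.imread("pics/w2.png")[170:370,180:360];cv2.imwrite("pics/w2z.png",cv2.resize(im,None,fx=3,fy=3,interpolation=cv2.INTER_CUBIC))
c=camera("side");im=c["pixels"][130:330,150:400,::-1];cv2.imwrite("pics/s2.png",cv2.resize(im,None,fx=3,fy=3,interpolation=cv2.INTER_CUBIC))
```

```text
(no output)
```

View pics/w2z.png

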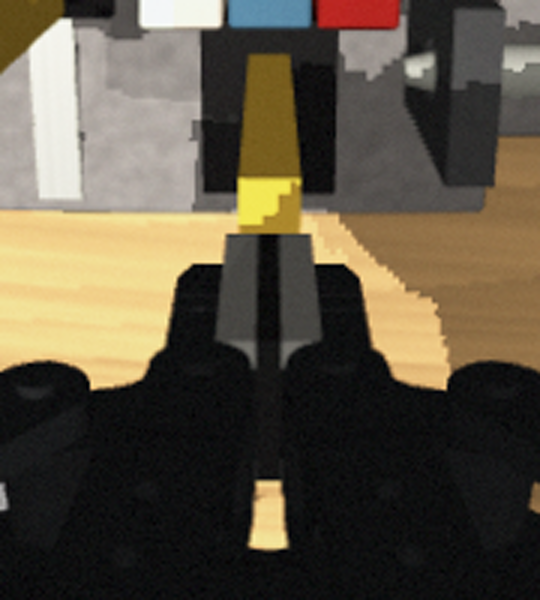

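View pics/s2.png

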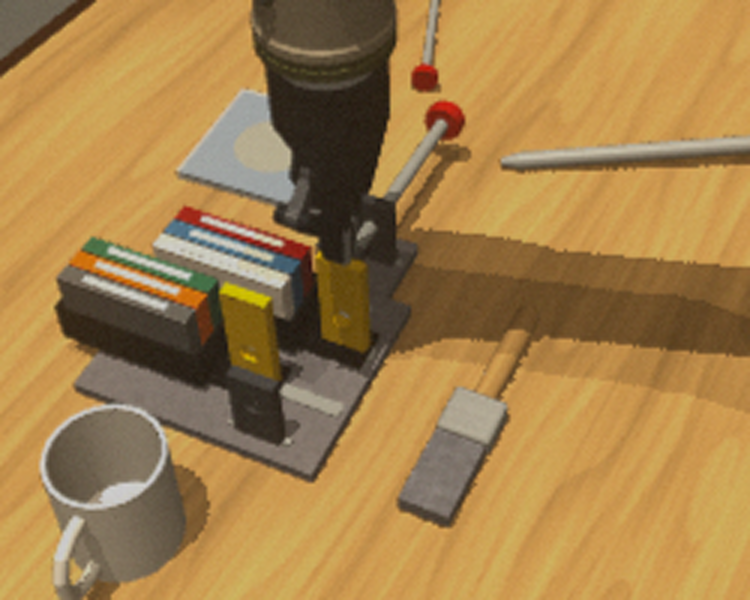

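Run:
```python
from h import *
o,p,r=pose();c=camera("wrist");T=np.linalg.inv(c["T_tool_cam"]);K=c["intrinsics"]
for q in [(0,0,0),(-.019,0,0),(0,0.011,0),(0,.011,.0145),(-.0195,.0,.005),(-.0195,-.018,.005)]:
    P=T[:3,:3]@np.array(q)+T[:3,3];rr=np.hypot(P[0],P[1]);t=np.arctan2(rr,P[2]);print(q,np.round([K[0,2]+K[0,0]*t*P[0]/rr,K[1,2]+K[1,1]*t*P[1]/rr],1))
W=wworld(c,p,r);S=(W-O)@np.stack([X,Y,[0,0,1]],1)*1e3
for v in range(230,300,6): print(v,[np.round(S[v,u],0).tolist() for u in (256,262,269,276,282)])
c=camera("side");W=world(c);S=(W-O)@np.stack([X,Y,[0,0,1]],1)*1e3
for v in range(130+60,130+95,3): print(v,[np.round(S[v,u],0).tolist() for u in (256,260,264,268)])
```

```text
(0, 0, 0) [268.9 245.8]
(-0.019, 0, 0) [268.9 260.7]
(0, 0.011, 0) [268.9 227.3]
(0, 0.011, 0.0145) [295.5 227.3]
(-0.0195, 0.0, 0.005) [278.9 261.2]
(-0.0195, -0.018, 0.005) [278.4 291.8]
230 [[-37.0, 50.0, 18.0], [-3.0, 43.0, 109.0], [-4.0, 40.0, 109.0], [-4.0, 36.0, 108.0], [-37.0, 29.0, 19.0]]
236 [[-45.0, 50.0, 12.0], [-7.0, 43.0, 108.0], [-7.0, 40.0, 109.0], [-6.0, 36.0, 110.0], [-45.0, 29.0, 12.0]]
242 [[-55.0, 51.0, -0.0], [-10.0, 43.0, 108.0], [-10.0, 40.0, 109.0], [-10.0, 36.0, 109.0], [-55.0, 29.0, 1.0]]
248 [[-10.0, 46.0, 117.0], [-10.0, 43.0, 116.0], [-10.0, 40.0, 117.0], [-10.0, 36.0, 117.0], [-10.0, 34.0, 117.0]]
254 [[-9.0, 45.0, 124.0], [-10.0, 43.0, 122.0], [-9.0, 40.0, 124.0], [-9.0, 36.0, 124.0], [-10.0, 34.0, 123.0]]
260 [[-10.0, 45.0, 129.0], [-9.0, 43.0, 130.0], [-9.0, 40.0, 130.0], [-9.0, 37.0, 130.0], [-9.0, 34.0, 130.0]]
266 [[-9.0, 45.0, 136.0], [-9.0, 42.0, 136.0], [-9.0, 40.0, 136.0], [-9.0, 37.0, 136.0], [-10.0, 34.0, 135.0]]
272 [[-9.0, 45.0, 141.0], [-10.0, 42.0, 141.0], [-9.0, 40.0, 141.0], [-10.0, 37.0, 140.0], [-9.0, 34.0, 141.0]]
278 [[-10.0, 45.0,
[... 836 characters left out ...]
4.0, 55.0, 163.0], [-33.0, 54.0, 166.0], [-31.0, 33.0, 146.0]]
205 [[-32.0, 86.0, 186.0], [-34.0, 72.0, 174.0], [-33.0, 56.0, 159.0], [-32.0, 36.0, 140.0]]
208 [[-33.0, 88.0, 181.0], [-33.0, 72.0, 165.0], [-28.0, 47.0, 141.0], [-32.0, 37.0, 132.0]]
211 [[16.0, 4.0, 72.0], [-23.0, 56.0, 137.0], [-28.0, 48.0, 132.0], [-32.0, 37.0, 124.0]]
214 [[-5.0, 42.0, 108.0], [-21.0, 54.0, 126.0], [-29.0, 51.0, 126.0], [-32.0, 38.0, 116.0]]
217 [[-6.0, 45.0, 102.0], [-16.0, 45.0, 107.0], [-28.0, 49.0, 115.0], [-31.0, 37.0, 105.0]]
220 [[-7.0, 47.0, 95.0], [-16.0, 45.0, 97.0], [-26.0, 47.0, 103.0], [-35.0, 45.0, 104.0]]
223 [[-6.0, 46.0, 84.0], [-16.0, 48.0, 90.0], [-25.0, 46.0, 93.0], [-35.0, 46.0, 97.0]]
```

The width reads 0. The wrist and side depths put the real fingertips at z ≈ 0.110, just above the tab top, so the fingers shut over it and touched nothing. The fingers end about 21 mm short of the reported TCP. I'll open, go lower and pinch again.

```bash
python3 -m inch '[[[0,0,0],[-10,0,0],0.62],[[0,0,0],[-10,0,0],0.62],[[0,0,0],[-10,0,0],0.62],[[0,0,0],[0,0,0],0.62],[[0,0,0],[12,0,0],0.62],[[0,0,0],[23,0,0],0.62],[[0,0,0],[23,0,0],0.62]]' 20
python3 - <<'E'
from h import *
plan([0,.04,.065]); look("w3")
E
```

```text
clock: 4.78
position: [0.4745, 0.0331, 0.0642]
ee_rot: [0.477, 0.522, -0.477, 0.522]
ft_force: [-0.6, 0.0, -0.3]
grip_width: 0.376
pos [0.4745 0.0331 0.0642] stand [-21.4  39.8  64.2] F [-0.6  0.  -0.3] w 0.376 t 4.775
turn deg [-0.1 -0.   0. ] shift mm [-0.8 21.4 -0.3]
tool axes: +x [-0. -0. -1.] +y [ 0.996  0.089 -0.   ] +z [ 0.089 -0.996 -0.   ]
wrist b1 1131 x mid 0.8 width 34.7 y mid -55.2 [-60.2 -50.3] z 75.6
wrist b2 1422 x mid 0.9 width 34.8 y mid -0.4 [-5.4 4.6] z 75.7
wrist b3 978 x mid 1.6 width 34.5 y mid 134.7 [129.8 139.6] z 75.6
wrist A 1785 x mid -20.7 width 35.0 y mid 39.4 [34.7 44.2] z 108.8
wrist B 2209 x mid 25.1 width 34.7 y mid 94.9 [90.0 99.8] z 108.7
wrist knob 282 [ -14.8 -196.7   31.7] [  14.4 -193.7   49.9]
```

View pics/w3.png

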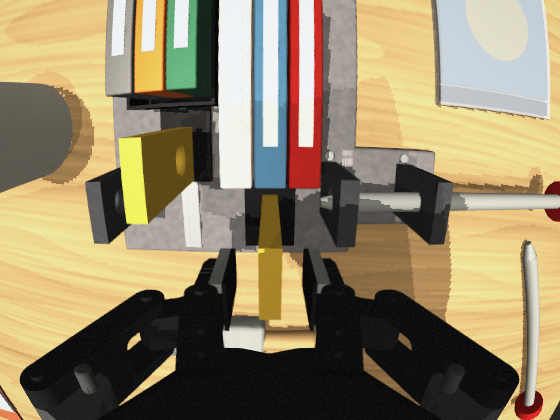

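Tab A (top at about (268,285)) now lies between the pads. Close on it.

```bash
python3 -m inch '[[[0,0,0],[0,0,0],0.8],[[0,0,0],[0,0,0],1],[[0,0,0],[0,0,0],1],[[0,0,0],[0,0,0],1],[[0,0,0],[0,0,0],1]]' 25
```

```text
clock: 5.45
position: [0.4754, 0.033, 0.0653]
ee_rot: [0.477, 0.521, -0.477, 0.522]
ft_force: [-0.2, -3.0, 5.6]
grip_width: 0.109
```

```bash
python3 -m inch '[[[0,0,0],[0,6,0],1],[[0,0,0],[0,12,0],1],[[0,0,0],[0,18,0],1],[[0,0,0],[0,22,0],1],[[0,0,0],[0,22,0],1],[[0,0,0],[0,22,0],1]]'
python3 - <<'E'
from h import *
plan([0,.04,.065]); look("w4")
c=camera("side");report(c,world(c),"side");c=camera("scene");report(c,world(c),"scene")
E
```

```text
clock: 6.2
position: [0.4975, 0.0349, 0.0653]
ee_rot: [0.478, 0.521, -0.477, 0.522]
ft_force: [2.3, -2.3, 0.7]
grip_width: 0.112
pos [0.4975 0.0349 0.0653] stand [ 1.6 39.4 65.3] F [ 2.3 -2.3  0.7] w 0.112 t 6.2
turn deg [-0.1  0.  -0.1] shift mm [ 0.3 -1.6 -0.6]
tool axes: +x [ 0.002 -0.    -1.   ] +y [0.996 0.089 0.002] +z [ 0.089 -0.996  0.   ]
wrist b1 1035 x mid 0.9 width 34.8 y mid -55.2 [-60.2 -50.3] z 75.6
wrist b2 1246 x mid 1.1 width 35.0 y mid -0.5 [-5.4 4.5] z 75.7
wrist b3 975 x mid 1.6 width 34.7 y mid 134.7 [129.8 139.6] z 75.6
wrist A 1690 x mid 1.8 width 34.6 y mid 39.3 [34.7 44.0] z 108.8
wrist B 1973 x mid 25.5 width 35.1 y mid 94.9 [89.9 99.9] z 108.7
wrist knob 501 [ -14.3 -198.5   32.6] [  15.7 -193.9   56.9]
side b1 44 x mid 0.0 width 31.1 y mid -53.7 [-58.6 -48.8] z 73.3
side b2 38 x mid -6.1 width 24.1 y mid 1.5 [-3.6 6.7] z 73.2
side b3 75 x mid 0.4 width 34.9 y mid 137.3 [132.1 142.4] z 73.2
side A 23 x mid -11.7 width 11.7 y mid 41.5 [35.6 47.4] z 106.9
side B 69 x mid 24.9 width 35.0 y mid 97.3 [92.3 102.4] z 106.2
side knob 49 [ -14.5 -205.2   43.2] [   9.9 -191.2   58.9]
scene b1 61 x mid -0.8 width 34.9 y mid -56.6 [-62.1 -51.1] z 74.6
scene b2 66 x mid 0.2 width 35.9 y mid -1.4 [-7.5 4.7] z 74.2
scene b3 17 x mid 1.8 width 33.8 y mid 137.6 [135.3 140.0] z 74.4
scene A 21 x mid 12.7 width 12.0 y mid 39.4 [33.8 44.9] z 107.1
scene B 60 x mid 24.1 width 36.3 y mid 94.6 [88.9 100.4] z 107.4
scene knob 77 [  -9.6 -209.4   48.4] [  13.8 -197.3   60.8]
```

A reads 1.8 against a bracket line of about 1.25, so it is aligned within 0.6 mm. Release it and go to B.

```bash
python3 -m inch '[[[0,0,0],[0,0,0],0.62],[[0,0,0],[0,0,0],0.62],[[0,0,0],[0,0,0],0.62],[[0,0,0],[0,0,0],0.62],[[0,0,0],[-30,0,0],0.62],[[0,0,0],[-45,0,0],0.62],[[0,0,0],[-45,12,-28],0.62],[[0,0,0],[-45,23,-56],0.62],[[0,0,0],[-45,23,-56],0.62]]' 25
python3 - <<'E'
from h import *
plan([.025,.0952,.065]); look("w5")
E
```

```text
clock: 7.48
position: [0.5152, 0.0952, 0.1103]
ee_rot: [0.477, 0.522, -0.476, 0.523]
ft_force: [0.1, -0.7, 0.3]
grip_width: 0.377
pos [0.5152 0.0952 0.1103] stand [ 24.7  97.8 110.3] F [ 0.1 -0.7  0.3] w 0.377 t 7.475
turn deg [ 0.1 -0.  -0.1] shift mm [45.3  0.2  2.7]
tool axes: +x [ 0.002  0.001 -1.   ] +y [0.996 0.092 0.002] +z [ 0.092 -0.996 -0.001]
wrist b1 543 x mid 1.1 width 34.7 y mid -55.0 [-59.9 -50.0] z 75.6
wrist b2 679 x mid 1.2 width 34.8 y mid -0.4 [-5.4 4.7] z 75.7
wrist b3 192 x mid 10.3 width 18.4 y mid 134.8 [129.9 139.6] z 75.7
wrist A 830 x mid 4.0 width 30.0 y mid 39.5 [34.6 44.4] z 108.7
wrist B 1100 x mid 25.6 width 35.1 y mid 95.2 [90.5 100.0] z 108.8
wrist knob 381 [ -14.3 -200.7   32.4] [  15.9 -194.    58.7]
```

View pics/w5.png

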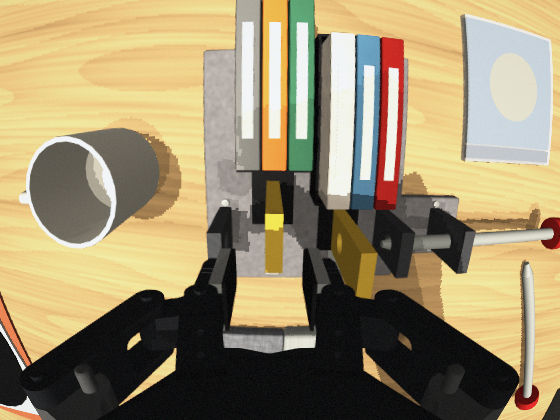

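Tab B's top at (274,245) lies between the pads, 2.5 mm off centre. Descend with that correction and pinch, then move B -24 mm.

```bash
python3 -m inch '[[[0,0,0],[0,0,2.5],0.62],[[0,0,0],[15,0,2.5],0.62],[[0,0,0],[30,0,2.5],0.62],[[0,0,0],[45,0,2.5],0.62],[[0,0,0],[45,0,2.5],0.62],[[0,0,0],[45,0,2.5],0.8],[[0,0,0],[45,0,2.5],1],[[0,0,0],[45,0,2.5],1],[[0,0,0],[45,0,2.5],1],[[0,0,0],[45,0,2.5],1]]' 25
python3 -c "
from h import *
plan([.0015,.0952,.065])"
```

```text
clock: 8.78
position: [0.5156, 0.0926, 0.0657]
ee_rot: [0.478, 0.522, -0.476, 0.523]
ft_force: [-0.1, 4.6, -1.7]
grip_width: 0.108
pos [0.5156 0.0926 0.0657] stand [24.8 95.3 65.7] F [-0.1  4.6 -1.7] w 0.108 t 8.775
turn deg [ 0.1 -0.1 -0.1] shift mm [  0.6 -23.3   0. ]
tool axes: +x [ 0.002  0.002 -1.   ] +y [0.996 0.092 0.003] +z [ 0.092 -0.996 -0.001]
```

```bash
python3 -m inch '[[[0,0,0],[0,-6,0],1],[[0,0,0],[0,-12,0],1],[[0,0,0],[0,-18,0],1],[[0,0,0],[0,-24,0],1],[[0,0,0],[0,-24,0],1],[[0,0,0],[0,-24,0],1]]'
python3 - <<'E'
from h import *
plan([0.0015,.0952,.065]); look("w6")
E
```

```text
clock: 9.52
position: [0.4914, 0.0906, 0.0657]
ee_rot: [0.477, 0.522, -0.476, 0.523]
ft_force: [-2.6, 2.8, -1.8]
grip_width: 0.108
pos [0.4914 0.0906 0.0657] stand [ 0.6 95.4 65.7] F [-2.6  2.8 -1.8] w 0.108 t 9.525
turn deg [ 0.1 -0.1 -0.1] shift mm [0.7 0.9 0.2]
tool axes: +x [ 0.002  0.002 -1.   ] +y [0.996 0.092 0.002] +z [ 0.092 -0.996 -0.001]
wrist b1 753 x mid 1.2 width 34.4 y mid -54.9 [-60.0 -49.8] z 75.5
wrist b2 1056 x mid 1.1 width 35.0 y mid -0.2 [-5.2 4.8] z 75.7
wrist b3 1144 x mid 1.6 width 34.8 y mid 134.8 [130.1 139.6] z 75.7
wrist A 1407 x mid 4.4 width 29.2 y mid 39.6 [34.6 44.5] z 108.7
wrist B 1729 x mid 1.4 width 35.1 y mid 95.3 [90.6 99.9] z 108.8
```

B reads 1.4 against 1.45, so it is aligned. Release, rise and look at everything from above.

```bash
python3 -m inch '[[[0,0,0],[0,0,0],0.62],[[0,0,0],[0,0,0],0.62],[[0,0,0],[0,0,0],0.62],[[0,0,0],[0,0,0],0.62],[[0,0,0],[-40,0,0],0.62],[[0,0,0],[-90,0,0],0.7],[[0,0,0],[-120,-20,40],0.8],[[0,0,0],[-130,-40,90],1],[[0,0,0],[-130,-50,130],1],[[0,0,0],[-130,-50,130],1]]' 25
python3 - <<'E'
from h import *
plan([0.0015,-.245,.016]); c,W=look("w7")
S=(W-O)@np.stack([X,Y,[0,0,1]],1)*1e3
# obstacles near the descent spot
k=(abs(S[...,0])<80)&(S[...,1]<-215)&(S[...,1]>-320)&(S[...,2]>6)&(S[...,2]<100)
for mm,s,ce in comps(k,10): P=S[mm];print("obst",s.tolist(),np.round(P.min(0)),np.round(P.max(0)))
c=camera("side");report(c,world(c),"side");c=camera("scene");report(c,world(c),"scene")
E
```

```text
clock: 10.82
position: [0.4529, -0.047, 0.1954]
ee_rot: [0.479, 0.521, -0.477, 0.522]
ft_force: [0.3, -0.4, -0.7]
grip_width: -0.003
pos [ 0.4529 -0.047   0.1954] stand [-50.3 -38.1 195.4] F [ 0.3 -0.4 -0.7] w -0.003 t 10.825
turn deg [-0.3 -0.  -0.1] shift mm [179.5  52.3 206.7]
tool axes: +x [ 0.002  0.001 -1.   ] +y [0.996 0.086 0.002] +z [ 0.086 -0.996 -0.   ]
wrist b1 14 x mid 1.5 width 32.9 y mid -55.4 [-59.9 -50.8] z 76.0
wrist b2 31 x mid 1.2 width 34.4 y mid -3.8 [-6.1 -1.6] z 74.8
wrist b3 75 x mid 1.4 width 32.2 y mid 130.3 [129.5 131.1] z 74.2
wrist A 456 x mid 0.3 width 33.5 y mid 38.9 [34.0 43.9] z 108.7
wrist B 503 x mid 0.9 width 34.1 y mid 94.9 [89.9 99.9] z 108.6
wrist knob 540 [ -14.3 -207.8   36.3] [  14.8 -194.7   60.8]
obst [465, 88, 31, 22, 383] [  42. -320.    6.] [  71. -276.   28.]
obst [418, 187, 10, 20, 122] [ -80. -229.   12.] [ -57. -215.   19.]
side b1 45 x mid -1.1 width 31.6 y mid -52.5 [-57.5 -47.5] z 73.5
side b2 54 x mid -1.3 width 34.4 y mid 1.0 [-4.2 6.3] z 73.7
side b3 79 x mid 0.1 width 34.9 y mid 137.2 [132.0 142.4] z 73.6
side A 65 x mid 0.5 width 33.7 y mid 40.7 [35.0 46.4] z 106.4
side B 73 x mid 0.4 width 34.8 y mid 97.6 [92.2 102.9] z 106.3
side knob 62 [ -15.1 -205.2   36.5] [   9.9 -191.6   58.9]
scene b1 69 x mid 0.1 width 35.3 y mid -56.4 [-61.6 -51.3] z 74.1
scene b2 63 x mid -0.4 width 33.9 y mid -1.5 [-7.5 4.5] z 73.9
scene b3 41 x mid 2.9 width 30.8 y mid 133.7 [127.5 139.8] z 74.7
scene A 59 x mid 0.2 width 36.9 y mid 38.6 [32.5 44.7] z 107.6
scene B 64 x mid -0.4 width 35.2 y mid 94.6 [88.0 101.3] z 107.2
scene knob 84 [ -10.7 -209.7   45.7] [  14.5 -198.    61.6]
```

View pics/w7.png

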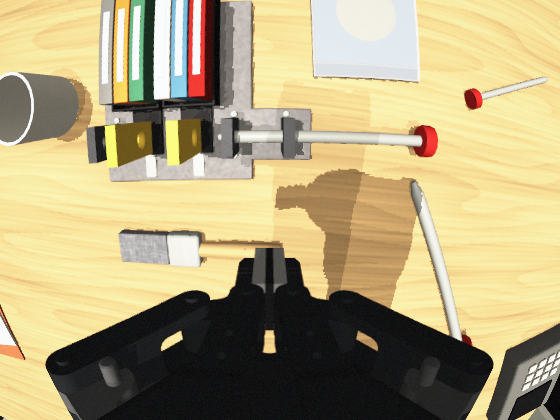

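All three cameras show both tabs within about 1 mm of the bracket line. The knob is at (427,141), with nothing under the spot where I'll descend behind it. Next I'll move behind the knob.

```bash
python3 -m inch '[[[0,0,0],[0,20,45],1],[[0,0,0],[0,40,95],1],[[0,0,0],[0,51,145],1],[[0,0,0],[0,51,190],1],[[0,0,0],[20,51,209],1],[[0,0,0],[60,51,209],1],[[0,0,0],[100,51,209],1],[[0,0,0],[130,51,209],1],[[0,0,0],[140,51,209],1],[[0,0,0],[140,51,209],1]]' 40
python3 - <<'E'
from h import *
plan([0.001,-.245,.016]); c,W=look("w8")
S=(W-O)@np.stack([X,Y,[0,0,1]],1)*1e3
for u in (245,269,293):print([np.round(S[v,u]).tolist() for v in range(225,262,5)])
E
```

```text
clock: 12.22
position: [0.5243, -0.2446, 0.0549]
ee_rot: [0.477, 0.523, -0.475, 0.523]
ft_force: [0.4, -0.4, 1.2]
grip_width: 0.001
pos [ 0.5243 -0.2446  0.0549] stand [   2.9 -241.4   54.9] F [ 0.4 -0.4  1.2] w 0.001 t 12.225
turn deg [ 0.2 -0.2 -0.1] shift mm [38.9 -2.   3.7]
tool axes: +x [ 0.002  0.003 -1.   ] +y [0.996 0.094 0.002] +z [ 0.094 -0.996 -0.003]
wrist b1 96 x mid -8.1 width 17.8 y mid -60.8 [-62.0 -59.6] z 73.5
wrist b2 few
wrist b3 few
wrist A few
wrist B few
wrist knob 1528 [ -11.7 -209.9   39.5] [  16.1 -197.1   60.8]
[[-4.0, -224.0, 0.0], [-8.0, -224.0, -1.0], [-12.0, -224.0, 1.0], [-16.0, -224.0, 0.0], [-19.0, -224.0, 2.0], [-24.0, -223.0, -0.0], [-28.0, -223.0, 1.0], [10.0, -231.0, 88.0]]
[[-4.0, -241.0, 1.0], [-8.0, -241.0, 1.0], [-11.0, -241.0, 2.0], [-16.0, -241.0, 0.0], [-19.0, -241.0, 2.0], [14.0, -241.0, 86.0], [14.0, -241.0, 91.0], [14.0, -241.0, 96.0]]
[[-4.0, -259.0, 0.0], [-7.0, -259.0, 2.0], [-11.0, -259.0, 1.0], [-16.0, -259.0, -0.0], [-20.0, -259.0, 0.0], [-23.0, -259.0, 1.0], [-28.0, -259.0, 1.0], [10.0, -252.0, 87.0]]
```

View pics/w8.png

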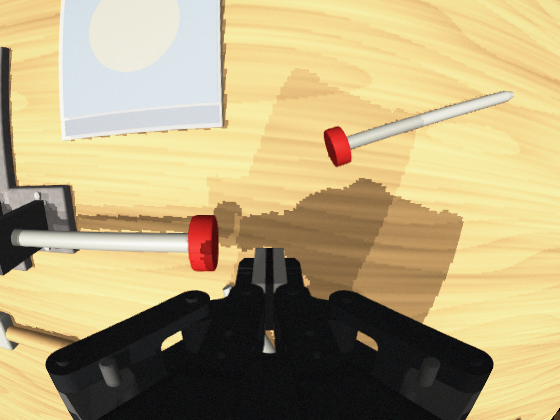

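Run:
```python
from h import *
o,p,r=pose();c=camera("wrist");T=c["T_tool_cam"];W=wworld(c,p,r)
t=r.inv().apply((W-p).reshape(-1,3)).reshape(W.shape)*1e3
for v in range(244,419,8): print(v,[(u,*np.round(t[v,u]).astype(int).tolist()) for u in (80,120,160,190,215,238,252,269) if np.isfinite(t[v,u,0]) and t[v,u,0]<20])
```

```text
244 [(80, 3, -3, -121), (120, 5, -3, -92), (160, 6, -2, -65), (190, -3, 2, -44), (215, 13, -4, -32)]
252 [(190, -4, -3, -44), (215, 11, -9, -32), (269, -32, 11, 0)]
260 [(190, -4, -7, -44), (215, 9, -13, -32), (252, -33, 7, -8), (269, -41, 11, 0)]
268 [(238, -41, 7, -13), (252, -40, 7, -7), (269, -48, 11, 0)]
276 [(238, -48, 7, -13), (252, -55, 11, -7), (269, -54, 11, 0)]
284 [(238, -63, 12, -11), (252, -64, 12, -6), (269, -61, 11, 0)]
292 [(190, -73, 14, -27), (238, -68, 11, -11), (252, -70, 12, -6), (269, -61, 7, 0)]
300 [(190, -77, 13, -26), (215, -66, 7, -20), (238, -74, 12, -10), (252, -74, 12, -6), (269, -62, 4, 0)]
308 [(160, -81, 12, -36), (190, -81, 12, -25), (215, -72, 7, -19), (238, -79, 12, -10), (252, -80, 12, -5), (269, -62, 0, 0)]
316 [(160, -85, 12, -34), (190, -84, 12, -25), (215, -90, 17, -15), (238, -90, 17, -9), (252, -91, 17, -5), (269, -61, -4, 0)]
324 [(120, -92, 12, -45), (160, -91, 13, -33), (190, -84, 8, -25), (215, -95, 18, -15), (238, -94, 17, -8), (252, -95, 17, -5), (269, -62, -7, 0)]
332 [(120, -95, 12, -44), (160, -92, 11, -32), (190, -81, 3, -26), (21
[... 1052 characters left out ...]
0)]
388 [(80, -115, 5, -51), (120, -112, 5, -40), (160, -115, 12, -26), (190, -120, 19, -16), (215, -121, 20, -11), (238, -118, 17, -7), (252, -113, 11, -4), (269, -113, 11, 0)]
396 [(80, -118, 5, -50), (120, -114, 4, -39), (160, -118, 12, -25), (190, -124, 20, -15), (215, -123, 20, -11), (238, -120, 16, -6), (252, -116, 12, -4), (269, -116, 11, 0)]
404 [(80, -121, 5, -48), (120, -115, 2, -39), (160, -120, 11, -25), (190, -126, 20, -15), (215, -124, 19, -11), (238, -120, 13, -7), (252, -118, 11, -4), (269, -118, 11, 0)]
412 [(80, -123, 5, -48), (120, -124, 11, -34), (160, -123, 11, -24), (190, -127, 19, -15), (215, -127, 19, -10), (238, -121, 12, -7), (252, -120, 11, -4), (269, -120, 11, 0)]
```

The lowest linkage parts stay about 70 mm above the TCP, and the fingertips are 26 mm above it. At TCP z = 14 mm the fingers meet the knob and the linkage clears the 75 mm brackets. Lower and start pushing.

```bash
python3 -m inch '[[[0,0,0],[15,-1,0],1],[[0,0,0],[30,-1,0],1],[[0,0,0],[41,-1,0],1],[[0,0,0],[41,-1,0],1],[[0,0,0],[41,-1,-6],1],[[0,0,0],[41,-1,-12],1],[[0,0,0],[41,-1,-18],1],[[0,0,0],[41,-1,-26],1],[[0,0,0],[41,-1,-34],1],[[0,0,0],[41,-1,-34],1]]' 40
python3 - <<'E'
from h import *
plan([0.001,-.088,.014]); c,W=look("w9")
c=camera("scene");cv2.imwrite("pics/s9.png",cv2.resize(c["pixels"][150:300,190:390,::-1],None,fx=4,fy=4));report(c,world(c),"scene")
E
```

```text
clock: 13.58
position: [0.5214, -0.2119, 0.016]
ee_rot: [0.477, 0.522, -0.475, 0.524]
ft_force: [0.5, -2.0, 2.0]
grip_width: 0.001
pos [ 0.5214 -0.2119  0.016 ] stand [   3.1 -208.5   16. ] F [ 0.5 -2.   2. ] w 0.001 t 13.575
turn deg [ 0.2  0.  -0.3] shift mm [   2.    -1.7 -120.5]
tool axes: +x [ 0.005  0.    -1.   ] +y [0.996 0.094 0.005] +z [ 0.094 -0.996  0.   ]
wrist b1 23 x mid -13.9 width 7.0 y mid -60.8 [-61.8 -59.8] z 72.1
wrist b2 few
wrist b3 few
wrist A few
wrist B few
wrist knob 1647 [  -2.  -194.3   42.4] [  16.3 -181.6   61.4]
scene b1 66 x mid -0.5 width 35.1 y mid -55.9 [-61.5 -50.3] z 74.3
scene b2 65 x mid 0.2 width 35.0 y mid -1.5 [-7.5 4.5] z 73.7
scene b3 38 x mid 2.6 width 31.4 y mid 135.2 [129.0 141.4] z 74.6
scene A 63 x mid 0.7 width 35.8 y mid 38.6 [32.2 44.9] z 107.0
scene B 60 x mid 1.0 width 35.8 y mid 94.8 [88.8 100.8] z 107.1
scene knob 46 [   2.5 -193.1   45.7] [  14.7 -183.2   60.8]
```

View pics/w9.png

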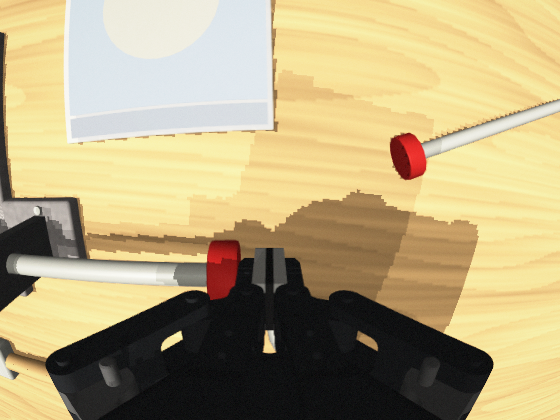

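View pics/s9.png

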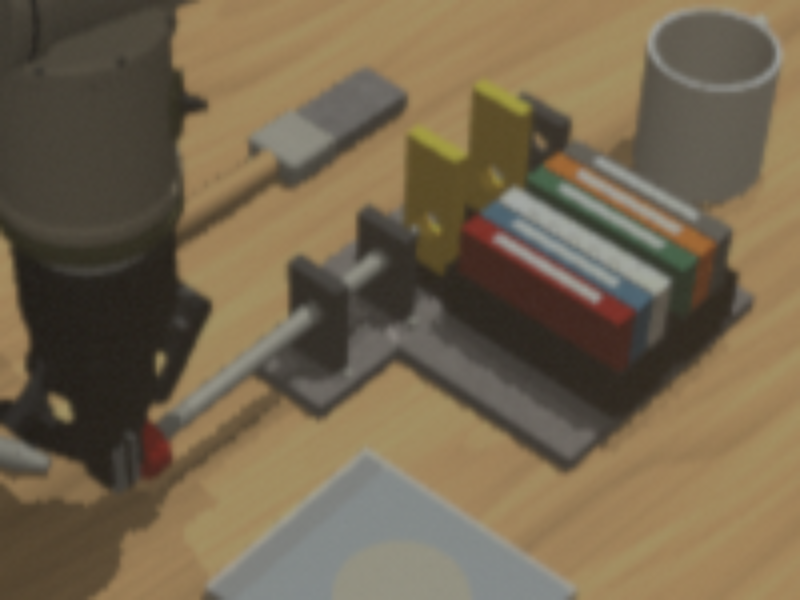

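The fingers (269,270) are on the knob (223,268) and push it at 2 N with a 13.5 mm offset. Home is then 121 mm further. Push on in stages.

```bash
python3 -m inch '[[[0,0,0],[0,-1,-7],1],[[0,0,0],[0,-1,-15],1],[[0,0,0],[0,-2,-23],1],[[0,0,0],[0,-2,-31],1],[[0,0,0],[0,-2,-39],1],[[0,0,0],[0,-2,-47],1],[[0,0,0],[0,-2,-55],1],[[0,0,0],[0,-2,-60],1]]'
python3 - <<'E'
from h import *
plan([0.001,-.0875,.015])
c=camera("scene");cv2.imwrite("pics/s10.png",cv2.resize(c["pixels"][150:300,190:390,::-1],None,fx=4,fy=4));report(c,world(c),"scene")
c=camera("side");cv2.imwrite("pics/d10.png",cv2.resize(c["pixels"][150:290,160:340,::-1],None,fx=4,fy=4));report(c,world(c),"side")
E
```

```text
clock: 14.68
position: [0.5159, -0.1566, 0.0178]
ee_rot: [0.478, 0.519, -0.476, 0.526]
ft_force: [3.4, -17.0, 10.2]
grip_width: 0.002
pos [ 0.5159 -0.1566  0.0178] stand [   2.5 -153.    17.8] F [  3.4 -17.   10.2] w 0.002 t 14.675
turn deg [-0.   0.3 -0.5] shift mm [  2.5  -1.6 -65.5]
tool axes: +x [ 0.01  -0.004 -1.   ] +y [0.996 0.09  0.009] +z [ 0.09  -0.996  0.005]
scene b1 68 x mid -0.4 width 35.2 y mid -56.7 [-62.6 -50.7] z 74.2
scene b2 65 x mid -0.3 width 35.1 y mid -1.3 [-6.9 4.3] z 74.0
scene b3 38 x mid 2.3 width 32.2 y mid 135.2 [128.9 141.5] z 74.8
scene A 61 x mid 0.5 width 34.6 y mid 38.1 [32.6 43.6] z 107.6
scene B 58 x mid 0.6 width 35.3 y mid 94.3 [88.0 100.7] z 107.6
scene knob 36 [   3.4 -137.6   48.2] [  14.1 -127.5   61.6]
side b1 46 x mid -0.9 width 31.8 y mid -52.9 [-57.9 -47.9] z 73.0
side b2 53 x mid -0.5 width 33.0 y mid 1.5 [-4.0 7.0] z 73.5
side b3 74 x mid 0.5 width 34.8 y mid 137.1 [131.9 142.3] z 73.4
side A 65 x mid 0.0 width 34.4 y mid 41.5 [36.2 46.8] z 106.3
side B 73 x mid 0.2 width 34.7 y mid 97.5 [92.1 102.8] z 106.4
side knob 46 [ -16.8 -132.7   43.2] [  10.6 -120.2   61.5]
```

View pics/s10.png

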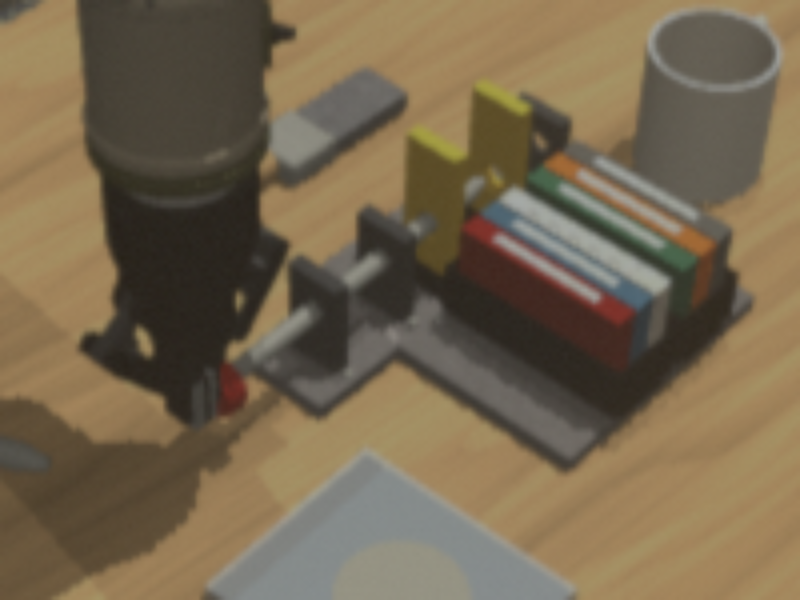

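View pics/d10.png

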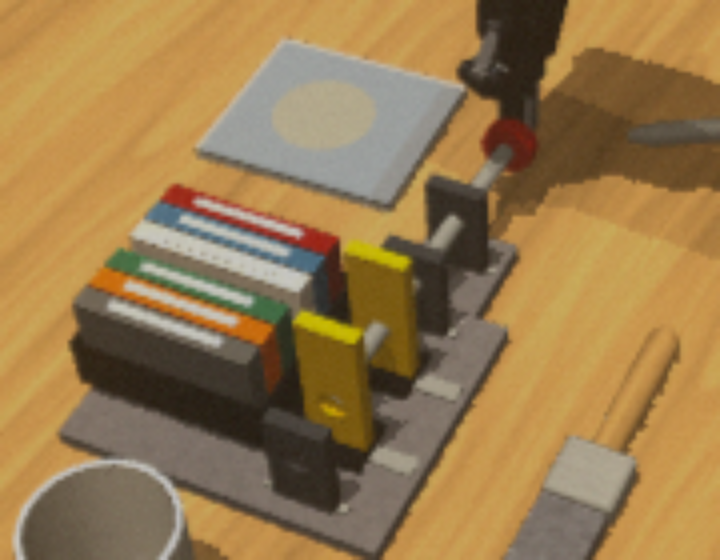

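The rod is through tab A, with its tip near stand y = 80. Push force is now 17 N, so I'll continue in smaller steps.

```bash
python3 -m inch '[[[0,0,0],[0,0,-3],1],[[0,0,0],[0,0,-7],1],[[0,0,0],[0,-1,-11],1],[[0,0,0],[0,-1,-15],1],[[0,0,0],[0,-1,-15],1]]'
python3 - <<'E'
from h import *
plan([0.001,-.0875,.015])
c=camera("scene");report(c,world(c),"scene");cv2.imwrite("pics/s11.png",cv2.resize(c["pixels"][160:260,230:360,::-1],None,fx=6,fy=6))
c=camera("side");report(c,world(c),"side")
E
```

```text
clock: 15.4
position: [0.514, -0.1411, 0.0182]
ee_rot: [0.478, 0.518, -0.475, 0.526]
ft_force: [1.9, -5.8, 5.0]
grip_width: 0.004
pos [ 0.514  -0.1411  0.0182] stand [   2.1 -137.3   18.2] F [ 1.9 -5.8  5. ] w 0.004 t 15.4
turn deg [ 0.   0.3 -0.6] shift mm [  2.9  -1.1 -49.9]
tool axes: +x [ 0.011 -0.004 -1.   ] +y [0.996 0.091 0.01 ] +z [ 0.091 -0.996  0.005]
scene b1 63 x mid 1.0 width 32.0 y mid -56.5 [-62.1 -51.0] z 74.5
scene b2 58 x mid 0.6 width 35.1 y mid -1.9 [-7.5 3.6] z 74.1
scene b3 39 x mid 2.5 width 31.5 y mid 133.9 [128.0 139.9] z 74.4
scene A 61 x mid 0.0 width 35.0 y mid 38.7 [33.0 44.5] z 107.1
scene B 64 x mid 0.8 width 36.4 y mid 94.1 [88.5 99.6] z 107.3
scene knob 38 [   2.  -122.2   46. ] [  13.7 -110.6   63.1]
side b1 49 x mid -1.3 width 31.7 y mid -52.8 [-59.0 -46.7] z 73.2
side b2 48 x mid -1.0 width 34.1 y mid 1.5 [-3.5 6.6] z 73.6
side b3 78 x mid 0.5 width 34.6 y mid 137.8 [132.6 143.0] z 73.4
side A 62 x mid -0.3 width 34.3 y mid 41.4 [35.5 47.2] z 106.6
side B 72 x mid 0.3 width 34.2 y mid 97.3 [91.7 102.8] z 106.2
side knob 58 [ -16.2 -120.    43.5] [  10.8 -106.5   62.9]
```

View pics/s11.png

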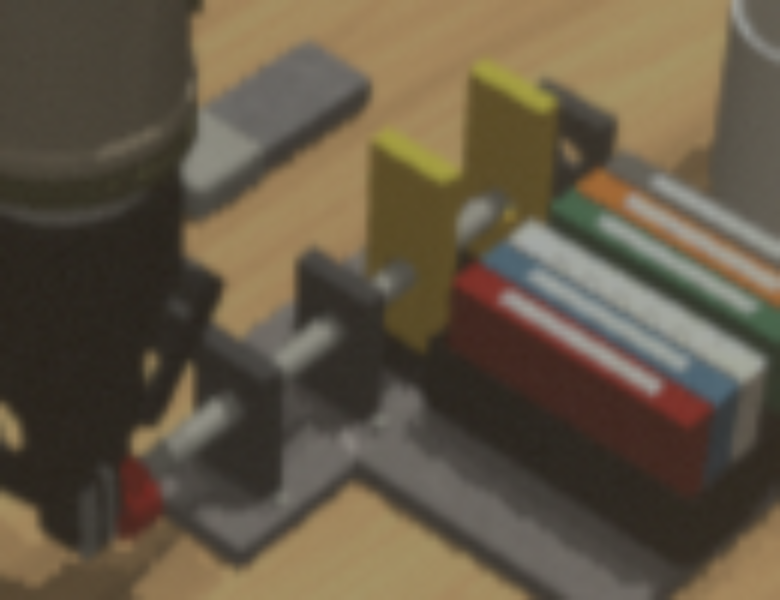

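Force has dropped to 6 N, and the tip is entering tab B's hole at about (500,210). Continue.

```bash
python3 -m inch '[[[0,0,0],[0,0,-4],1],[[0,0,0],[0,-1,-9],1],[[0,0,0],[0,-1,-14],1],[[0,0,0],[0,-1,-19],1],[[0,0,0],[0,-1,-24],1],[[0,0,0],[0,-1,-29],1],[[0,0,0],[0,-1,-33],1],[[0,0,0],[0,-1,-33],1]]'
python3 - <<'E'
from h import *
plan([0.001,-.0875,.015])
c=camera("side");report(c,world(c),"side");cv2.imwrite("pics/d12.png",cv2.resize(c["pixels"][150:290,160:340,::-1],None,fx=4,fy=4))
E
```

```text
clock: 16.5
position: [0.5098, -0.1077, 0.0178]
ee_rot: [0.478, 0.519, -0.475, 0.526]
ft_force: [-0.3, -0.3, 0.3]
grip_width: -0.003
pos [ 0.5098 -0.1077  0.0178] stand [   0.9 -103.7   17.8] F [-0.3 -0.3  0.3] w -0.003 t 16.5
turn deg [ 0.1  0.3 -0.6] shift mm [  2.7   0.1 -16.2]
tool axes: +x [ 0.01  -0.003 -1.   ] +y [0.996 0.092 0.01 ] +z [ 0.092 -0.996  0.004]
side b1 48 x mid -1.6 width 32.7 y mid -52.9 [-58.1 -47.8] z 73.2
side b2 52 x mid -1.0 width 33.9 y mid 1.3 [-4.0 6.6] z 73.5
side b3 79 x mid 0.2 width 35.4 y mid 137.6 [132.4 142.8] z 73.3
side A 68 x mid -0.4 width 34.4 y mid 41.6 [36.1 47.0] z 106.4
side B 75 x mid 0.4 width 35.0 y mid 97.3 [91.9 102.7] z 106.4
side knob 49 [-16.4 -84.8  48.4] [  9.2 -72.   66.2]
```

View pics/d12.png

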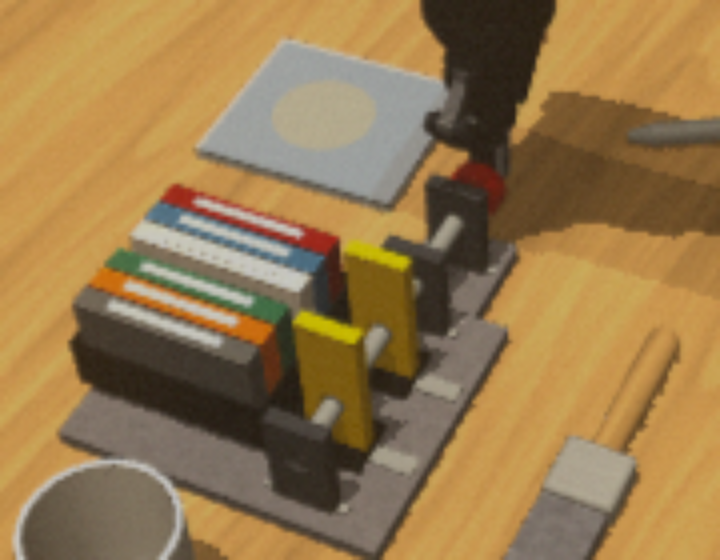

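The rod is through both tabs. The knob has about 14 mm to go, and its tip is at the last bracket (330,410). Push it the last stretch until the force shows contact.

```bash
python3 -m inch '[[[0,0,0],[0,0,-4],1],[[0,0,0],[0,0,-8],1],[[0,0,0],[0,0,-12],1],[[0,0,0],[0,0,-15],1],[[0,0,0],[0,0,-17],1],[[0,0,0],[0,0,-17],1]]'
python3 - <<'E'
from h import *
plan([0.001,-.0875,.015])
c=camera("side");report(c,world(c),"side")
E
```

```text
clock: 17.3
position: [0.5083, -0.0926, 0.0177]
ee_rot: [0.478, 0.518, -0.476, 0.526]
ft_force: [1.6, -7.1, -1.7]
grip_width: 0.001
pos [ 0.5083 -0.0926  0.0177] stand [  0.7 -88.6  17.7] F [ 1.6 -7.1 -1.7] w 0.001 t 17.3
turn deg [-0.   0.4 -0.6] shift mm [ 2.7  0.2 -1.1]
tool axes: +x [ 0.011 -0.005 -1.   ] +y [0.996 0.09  0.01 ] +z [ 0.09  -0.996  0.006]
side b1 51 x mid -1.0 width 31.8 y mid -53.0 [-58.2 -47.8] z 73.4
side b2 49 x mid -0.8 width 33.6 y mid 1.5 [-3.8 6.8] z 73.6
side b3 76 x mid 0.3 width 35.4 y mid 137.3 [132.1 142.6] z 73.4
side A 59 x mid -0.0 width 34.3 y mid 41.7 [36.4 47.0] z 106.8
side B 76 x mid 0.3 width 35.1 y mid 97.3 [91.8 102.7] z 106.2
side knob 7 [-16.4 -69.1  51.7] [  0.  -65.4  67.5]
```

```bash
python3 -m inch '[[[0,0,0],[0,0,-1.5],1],[[0,0,0],[0,0,-3],1],[[0,0,0],[0,0,-4],1],[[0,0,0],[0,0,-4],1]]'
python3 - <<'E'
from h import *
plan([0.001,-.0875,.015]);look("w13")
E
```

```text
clock: 17.85
position: [0.5083, -0.0926, 0.0178]
ee_rot: [0.478, 0.516, -0.477, 0.527]
ft_force: [4.1, -15.2, -4.8]
grip_width: 0.004
pos [ 0.5083 -0.0926  0.0178] stand [  0.8 -88.5  17.8] F [  4.1 -15.2  -4.8] w 0.004 t 17.85
turn deg [-0.2  0.6 -0.6] shift mm [ 2.8  0.2 -1.1]
tool axes: +x [ 0.012 -0.009 -1.   ] +y [0.996 0.087 0.011] +z [ 0.087 -0.996  0.01 ]
wrist b1 833 x mid 11.8 width 13.5 y mid -56.0 [-60.8 -51.3] z 75.6
wrist b2 489 x mid 1.3 width 34.9 y mid -2.0 [-6.4 2.4] z 73.8
wrist b3 few
wrist A few
wrist B few
wrist knob 1843 [ -1.2 -74.7  47.2] [ 16.7 -61.5  67.9]
```

View pics/w13.png

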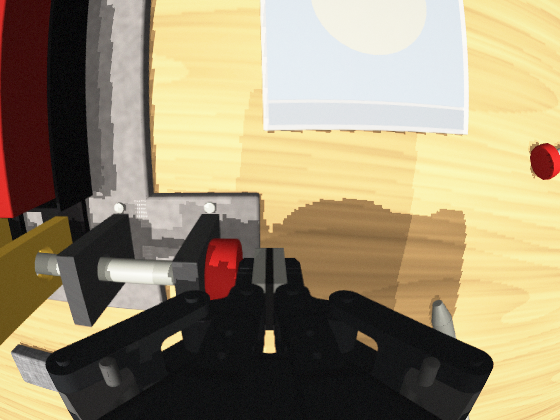

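Force rises to 15 N with no motion, and the knob (223,268), at y -75 to -61, is against the bracket. Back off, rise and check.

```bash
python3 -m inch '[[[0,0,0],[0,0,12],1],[[0,0,0],[0,0,35],1],[[0,0,0],[0,0,50],1],[[0,0,0],[-40,0,50],1],[[0,0,0],[-90,0,50],1],[[0,0,0],[-140,0,50],1],[[0,0,0],[-180,0,50],1],[[0,0,0],[-180,-10,10],1],[[0,0,0],[-180,-20,-30],1],[[0,0,0],[-180,-20,-30],1]]'
python3 - <<'E'
from h import *
plan([0.001,-.0875,.015]);c,W=look("w14")
S=(W-O)@np.stack([X,Y,[0,0,1]],1)*1e3
c=camera("side");cv2.imwrite("pics/d14.png",cv2.resize(c["pixels"][150:290,160:340,::-1],None,fx=4,fy=4));report(c,world(c),"side")
c=camera("scene");cv2.imwrite("pics/s14.png",cv2.resize(c["pixels"][150:300,190:390,::-1],None,fx=4,fy=4));report(c,world(c),"scene")
E
```

```text
clock: 19.15
position: [0.4832, -0.0597, 0.1976]
ee_rot: [0.477, 0.517, -0.476, 0.528]
ft_force: [1.0, -0.5, 0.3]
grip_width: -0.003
pos [ 0.4832 -0.0597  0.1976] stand [-21.2 -53.5 197.6] F [ 1.  -0.5  0.3] w -0.003 t 19.15
turn deg [ 0.1  0.6 -0.6] shift mm [183.2  20.1  32.2]
tool axes: +x [ 0.012 -0.009 -1.   ] +y [0.996 0.092 0.011] +z [ 0.092 -0.996  0.01 ]
wrist b1 14 x mid 1.2 width 34.1 y mid -55.7 [-59.8 -51.5] z 72.3
wrist b2 55 x mid 1.4 width 35.2 y mid -2.6 [-6.1 0.9] z 74.6
wrist b3 91 x mid 1.7 width 33.8 y mid 130.6 [129.4 131.8] z 74.0
wrist A 526 x mid 1.0 width 35.0 y mid 38.8 [34.1 43.6] z 108.7
wrist B 471 x mid 1.4 width 34.2 y mid 95.0 [89.9 100.1] z 108.6
wrist knob 475 [-12.8 -74.4  55.6] [ 15.8 -61.4  68.2]
side b1 44 x mid -1.2 width 32.9 y mid -51.8 [-56.8 -46.8] z 73.2
side b2 56 x mid -0.3 width 34.9 y mid 2.2 [-3.4 7.8] z 73.6
side b3 72 x mid 0.4 width 34.6 y mid 137.5 [132.5 142.5] z 73.4
side A 65 x mid -0.3 width 34.4 y mid 41.3 [35.7 46.8] z 106.0
side B 74 x mid -0.3 width 34.6 y mid 97.5 [92.0 103.0] z 106.4
side knob 10 [-16.1 -73.1  54.4] [  2.6 -66.2  65.6]
scene b1 65 x mid -0.2 width 36.1 y mid -55.8 [-61.1 -50.4] z 74.7
scene b2 64 x mid 0.4 width 33.8 y mid -1.4 [-7.0 4.2] z 74.3
scene b3 43 x mid 1.6 width 31.1 y mid 134.8 [128.8 140.7] z 73.8
scene A 59 x mid 0.5 width 34.9 y mid 39.1 [33.8 44.4] z 107.4
scene B 61 x mid -0.3 width 36.0 y mid 94.1 [88.6 99.6] z 107.3
scene knob 66 [ -9.4 -75.4  54.3] [ 14.1 -61.9  66.8]
```

View pics/w14.png

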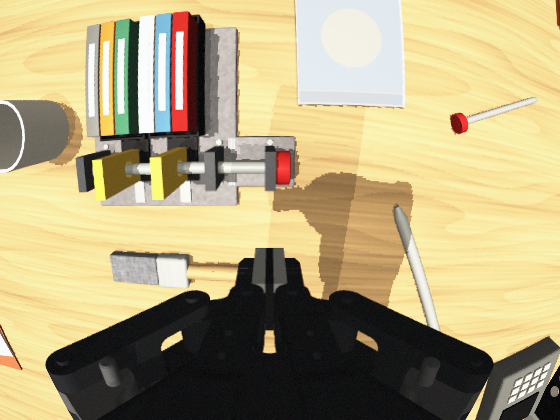

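View pics/d14.png

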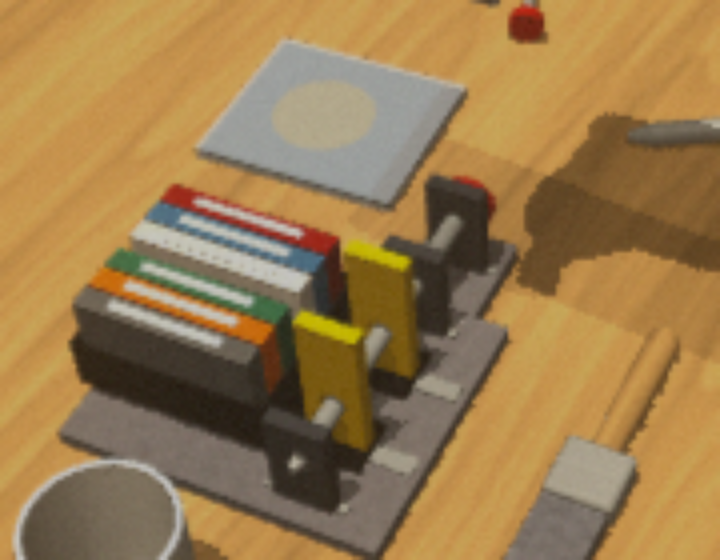

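View pics/s14.png

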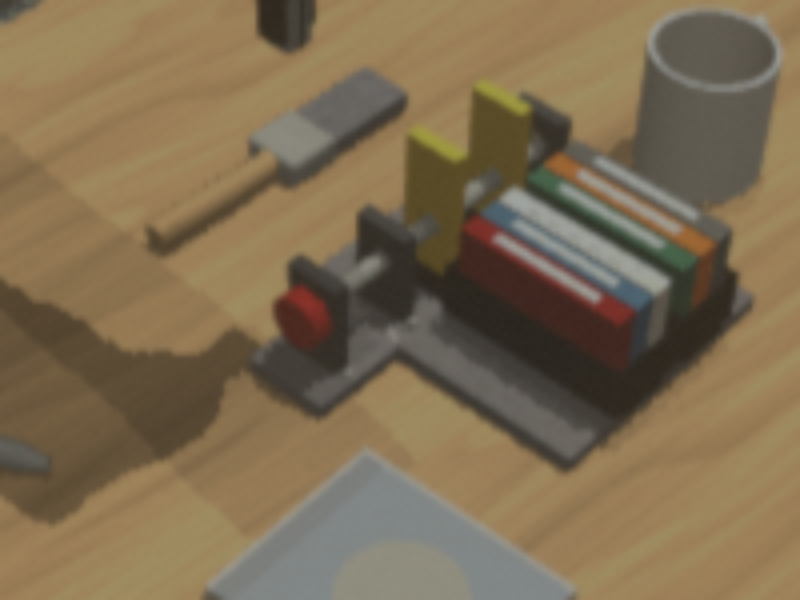

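Knob flush with the first bracket at (300,318) in the scene view, and the tip shows beyond the last bracket at (295,462) in the side view. One last check: the depth of the tip and any gap at the knob.

Run:
```python
from h import *
c=camera("side");W=world(c);S=(W-O)@np.stack([X,Y,[0,0,1]],1)*1e3
for v in range(262,270): print(v,[np.round(S[v,u]).astype(int).tolist() for u in range(230,239)])
o,p,r=pose();c=camera("wrist");W=wworld(c,p,r);S=(W-O)@np.stack([X,Y,[0,0,1]],1)*1e3
for v in (160,164,168,172): print(v,[np.round(S[v,u]).astype(int).tolist() for u in range(268,282,2)])
cv2.imwrite("pics/w15.png",cv2.resize(c["pixels"][120:220,190:310,::-1],None,fx=6,fy=6))
```

```text
262 [[8, 142, 54], [5, 143, 58], [2, 143, 58], [0, 142, 59], [-3, 143, 61], [-5, 142, 62], [-7, 142, 63], [-9, 142, 63], [-12, 142, 65]]
263 [[10, 140, 48], [9, 138, 46], [7, 137, 46], [3, 139, 50], [1, 138, 51], [-4, 141, 56], [-5, 140, 56], [-8, 141, 59], [-11, 142, 61]]
264 [[8, 143, 49], [8, 139, 44], [8, 136, 41], [2, 141, 49], [0, 140, 49], [-1, 139, 49], [-6, 141, 54], [-9, 143, 58], [-10, 140, 56]]
265 [[10, 142, 43], [7, 141, 44], [2, 144, 50], [1, 143, 49], [0, 141, 48], [-2, 140, 48], [-4, 139, 47], [-8, 142, 53], [-10, 141, 52]]
266 [[10, 142, 40], [8, 141, 40], [1, 147, 51], [1, 144, 47], [-1, 143, 47], [-2, 141, 45], [-4, 140, 45], [-8, 142, 50], [-9, 140, 48]]
267 [[10, 142, 37], [8, 142, 37], [2, 146, 45], [-1, 147, 49], [-2, 145, 47], [-1, 140, 40], [-4, 141, 43], [-7, 142, 45], [-9, 141, 45]]
268 [[12, 141, 30], [8, 142, 34], [5, 143, 37], [0, 145, 42], [1, 141, 36], [-2, 142, 39], [-5, 142, 41], [-8, 142, 43], [-9, 141, 42]]
269 [[12, 141, 28], [8, 142, 31], [6, 142, 32], [4, 142, 32], [1, 141, 33], [-1, 141, 34], [-5, 143, 39], [-7, 142, 39], [-9, 141, 38]]
160 [[11, -58, 76], [11, -60, 75], [9, -62, 64], [9, -64, 65], [9, -66, 67], [9, -68, 64], [9, -69, 65]]
164 [[7, -58, 74], [7, -60, 76], [5, -62, 66], [6, -64, 66], [6, -66, 67], [6, -67, 66], [6, -69, 67]]
168 [[3, -58, 75], [3, -60, 76], [2, -62, 67], [2, -64, 69], [2, -66, 68], [2, -67, 69], [2, -69, 67]]
172 [[0, -58, 76], [0, -60, 76], [-2, -62, 66], [-2, -64, 68], [-2, -66, 67], [-2, -67, 67], [-2, -69, 67]]
```

View pics/w15.png

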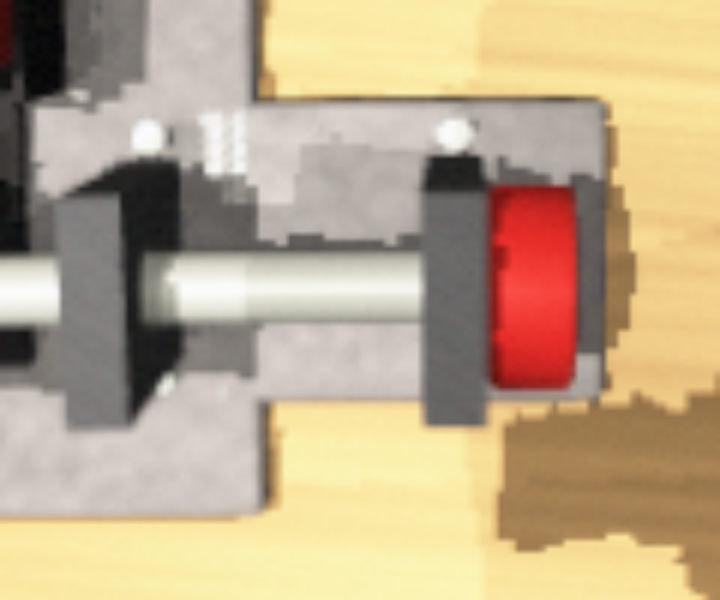

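No gap shows between knob (530,287) and bracket (455,300). The tip reads y ≈ 147 against the bracket's far face at 142, so it sticks out 5 mm, as required at home. Hand in.

```bash
python3 -c "
from workcell import manip,readout
print(manip.hand_in(),readout.get_obs()['clock'])"
```

```text
the job is handed in; nothing more can be done
the job is handed in; nothing more can be done
```

The cassette display is locked, and I handed the job in at about 19.5 s of the 58 s. I slid tray A by about +22 mm and tray B by about -24 mm, pinching their tabs from above. Then I pushed the rod home by its knob with the closed fingers and backed the gripper clear.

- **Trays:** after the push, both tabs are within about 1 mm of the bracket line in all three cameras.
- **Rod:** the knob sits flush against the first bracket with no visible gap. The tip shows about 5 mm beyond the last bracket, as it should when home. The last push stopped on contact at about 15 N; the highest reading after any push step was 17 N, while the tip was between the two tabs.
- **Bystanders:** the disc case, mug and brush look unmoved in the before and after pictures; I did not measure their poses.

**What disagreed:** the real fingertips end 20 to 26 mm short of the reported TCP. My first pinch of tab A therefore closed on air just above it, touching nothing. I saw this from the width reading and camera depth, went lower, and pinched again. The cameras also differ from each other by about 2 mm, so I judged alignment relative to the brackets in each view.

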